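# Lock the valuables box on the hotel desk with its bent pin

## Task

The valuables box on the hotel desk is shut: lock it with the bent pin that stands on the desk. Swing the pin's curved wire through the staple on the lid, from the staple's right-hand side (the robot's right), until the black tab meets the rubber-tipped stop beside the staple, press it against the stop with a steady push of about 11 newtons (never more than 16) for about a second, then let go and leave the pin lying flat on the lid in the staple. Be gentle with the staple and lid, and leave the mug, water bottle and notebook where they are.

Things in the scene. Friction and masses are not known exactly. Their poses are not given: they have to be found in the camera images.
- box: Grey steel valuables box with a dark lid, fixed on the desk, 178 (x) x 218 (y) x 70 mm high. Origin under its centre, z up; x points away from the robot to within 0.3 rad, y to the left. The lid's top is flat, 70 mm above the origin. Staple and stop are fixed on it.
- eye (a point): The staple's hole on the lid, axes as the box; the point is on the hole's middle, 4 mm above the lid (the wire's centre height when the pin lies flat). The staple is an upside-down U of 5 mm round bar, 17 mm high, legs at -x and +x; the hole is 11 mm wide between the legs, 12 mm high. The wire must enter at -y and leave at +y.
- swing (a point): Point on the lid's top, 42 mm from the eye along the box's +x, axes as the box. Keep the pin's origin here while turning the pin clockwise (from above) to thread it. If the pin's yaw in the box frame is 180 deg + a, the tip is in the eye at a = 100 deg, clear of it from a = 111 deg up, and the tab meets the stop somewhere from a = 38 down to 22 deg.
- pin: Bent locking pin, about 90 g: 8 mm round steel wire bent flat to an arc of 42 mm radius, an upright black tab at one end. Origin at the arc's centre, level with the underside, z up. Tab at angle 0 (+x), wire from it clockwise (from above) to the tip at -100 deg, its centre 4 mm up. Tab x 36 to 60, y -5 to 5, 62 mm high, with a foot 12 mm long, 6 mm high behind it (+y).
- tip (a point): Centre of the wire's free end, at angle -100 deg of the arc, 4 mm above the pin's underside (the round end reaches 4 mm further).
- root (a point): Point on the wire's centre line at angle -30 deg of the arc; it is in the eye when the pin is home. Axes as the pin.
- tab (a point): Where to grip the tab: on its middle, 48 mm along the pin's x, 46 mm above the underside. Axes as the pin: the tab is 10 mm thick along y, 24 mm wide along x, and its top is 16 mm higher. Fingers held here from above stay clear of staple and stop, both under 20 mm high.
- stop: Steel block 16 x 16 x 19 mm high on the lid, outside (-x of) the staple; origin under its centre; its x axis points at the arriving tab. A plunger with a 10 mm round rubber end sticks out of that face, 11 mm above the lid; it ends 16 to 30 mm from the block's centre, set anew each time and not measured: feel for it. The rubber gives 1 mm per 7 N, 5 mm at most, and springs back.
- mug: White mug, 76 mm wide, 90 mm high, a bystander; origin under its centre.
- water: Closed water bottle, 62 mm wide, 165 mm high, a bystander; origin under its centre.
- notebook: Closed notebook 100 x 140 x 16 mm, a bystander; origin under its centre.
Not all that is in view belongs to the job. There is more than one size of the pin; the one meant has the size given above.

How it is judged:
By the outcome, as a careful person would: the job done as asked, in the order asked, and still so for the second after the job is handed in, with the robot touching nothing.
It also fails if it takes over 69 s, if anything falls off the work surface, if the arm or the gripper's body presses on something with over 40 N, if the wrist force passes 120 N, or if a joint passes its speed limit or range.

## Robot

A 6-joint arm with a two-finger parallel gripper is mounted at the origin on the work surface. World frame = base frame: x ahead of the robot, y to its left, z up, the work surface at z = 0. Lengths are in m, angles in rad, forces in N, time in s.
With the tool pointing down it reaches from about 0.425 to 0.925 m from the base axis. Payload 12.5 kg.
Tool frame: the origin (TCP) lies at the very end of the fingers, on their centre line; the grasp point (between the pads) lies 19 mm behind it; z points along the fingers, y is the direction in which the jaws open and shut (so a half turn about z gives the same grasp; the last joint's range is limited). The gripper opens to 85 mm and grips with 20 to 120 N. Pads are 22 mm wide; open, the fingers measure 114 mm over their backs; the gripper's body (76 mm by 85 mm) begins 54 mm behind the grasp point. The pads swing forward as they close: fully open they stand 13 mm farther back than shut.
Start: joints at [1.12, 0.491, 1.559, -0, 1.092, -0.106], TCP at [0.211, 0.588, 0.231] pointing down, gripper open.
Joint ranges: [-3.1, 3.1], [-0.84, 2.19], [0.05, 2.79], [-1.13, 4.28], [0.06, 2.93], [-2.69, 2.69]. Speed limits (rad/s): [2.22, 2.22, 2.79, 3.14, 3.14, 3.14].

## Interface

Orientations are given as a unit quaternion [x, y, z, w].
In Python, from rig import readout, cams, job gives the robot as it stands.
- The arm moves only by the tool move_arm, never from a script. Its argument "increments" is a list that holds one entry, the list of rows, each a list of 7 numbers: the gripper command: -1 is shut, 1 is fully open, values between are in proportion, then the shift along the tool's x, y, z in units of 0.6 m (1.0 is 0.6 m), then the turn, a rotation vector about the tool's x, y, z in units of pi rad (1.0 is pi rad). A call has 1 to 12 rows; each row is the pose to reach, as a shift and turn from the pose commanded when the call began, along the tool's axes at that moment, turning the shorter way round; what a row does not reach only later rows make up. A row lasts 1/8 s, in which the tool goes at most 62.5 mm and 10.7 degrees, less where a joint would pass 70% of its speed; a pose out of reach is approached as far as the arm can. A call with a number of a shift or a turn outside -1 to 1 is refused whole. A call with a gripper value outside its range is refused whole. The fingers move at their own pace and stop on an object; "force" is the grip in N (left out, the last holds). Time passes only in rows, so rows that repeat a pose let the fingers close. It gives the time, the measured TCP pose, the force and the opening at its end, in the units of the state.
- readout.observe(): the state, without advancing time (a new reading comes with each control period).
- cams.snapshot(name): name is "scene" or "top" or "wrist"; returns a dict with "color" (384x512x3 uint8, red, green, blue), "fx", "fy", "cx", "cy" (pixels), "cam_to_world" (4x4, takes a point from camera to world coordinates). Camera axes: x right, y up, looking along -z (the intrinsics and any distortion apply to the point x, -y, -z); pixel columns grow to the right and rows downward; lengths in m; the calibration is good to about 2 mm. A picture is of the moment at which its call begins. There is no depth.
- job.hand_in(): hands the job in, once; it reports no verdict.
The state is a dict: "time": time; "joint_positions": joint angles; "dq": joint speeds; "joint_efforts": joint torques, N m; "tcp_pos": TCP position; "tool_rot": TCP orientation; "ft_force": force on the tool from outside, world axes, zero at the start; "moment": the same for the moment, N m; "gripper_width": opening from 0.0 (shut) to 1.0 (fully open).
Only numpy, scipy, OpenCV 4.12 (cv2) and the standard library are available. Lean on these libraries where they do the work, as an engineer would, in place of code of your own. Each camera call takes 0.05 s, during which the arm holds its last target.

## Working session

There is one attempt and no reset: what is moved stays moved. The work goes in short steps, Python scripts to look and compute and a tool call to move; the robot and the scene stay as the last step left them, time stands still between calls to the robot, and variables do not carry over. Pictures are saved under pics/ and viewed, and the job is handed in when it is done.

Besides the shell and the picture viewer there is one more tool, called after "Call:" as name([rows], argument=value, ...), one row to a line, values as JSON. move_arm: Moves the arm, as the interface text tells. Its arguments: {"type":"object","properties":{"increments":{"type":"array"},"force":{"type":"number"}},"required":["increments"]}

```bash
ls; mkdir -p pics
python3 - <<'E'
from rig import readout,cams
import cv2,numpy as np,pickle
print(readout.observe())
for n in ["scene","top","wrist"]:
    s=cams.snapshot(n); pickle.dump(s,open(f'pics/{n}0.pkl','wb'))
    cv2.imwrite(f'pics/{n}0.png',cv2.resize(s["color"][:,:,::-1],(800,600),interpolation=cv2.INTER_CUBIC))
    print(n,{k:s[k] for k in s if k!='color'})
E
```

```text
pics
{'time': 0.0, 'joint_positions': array([ 1.12038016e+00,  4.91559851e-01,  1.55947278e+00, -4.03639735e-05,
        1.09169752e+00, -1.05598540e-01]), 'dq': array([ 0.00040422, -0.00020857, -0.00091483,  0.00024305,  0.00098276,
        0.00103386]), 'joint_efforts': array([ 8.07136294e-04, -6.18457389e+01, -2.61589229e+01, -5.70855832e-05,
        4.14210299e-03, -3.21388143e-05]), 'tcp_pos': array([0.21114827, 0.58800095, 0.23071953]), 'tool_rot': array([ 1.71546744e-01,  9.85175817e-01, -5.51825505e-04, -1.38870656e-04]), 'ft_force': array([-0.06291028,  0.54596949,  0.15178334]), 'moment': array([ 0.04741866,  0.00678673, -0.0260805 ]), 'gripper_width': 0.9998329729425913}
scene {'fx': 433.77184606902654, 'fy': 433.77184606902654, 'cx': 257.5031843499484, 'cy': 190.9752122698312, 'cam_to_world': array([[ 0.29617102, -0.62490077,  0.72234462,  1.27787281],
       [ 0.95512395,  0.19014373, -0.22712022, -0.22185128],
       [ 0.0045783 ,  0.75719508,  0.65317276,  0.71371865],
       [ 0.        ,  0.        ,  0.        ,  1.        ]])}
top {'fx': 487.93565799599486, 'fy': 487.93565799599486, 'cx': 261.9741460197382, 'cy': 192.47692467599413, 'cam_to_world': array([[ 0.0106571 ,  0.98276482, -0.18455278,  0.34635965],
       [-0.99990785,  0.00892149, -0.01023226,  0.0075075 ],
       [-0.00840942,  0.18464482,  0.98276934,  1.19504159],
       [ 0.        ,  0.        ,  0.        ,  1.        ]])}
wrist {'fx': 296.9021303348399, 'fy': 296.9021303348399, 'cx': 254.1941700921036, 'cy': 184.46890631826665, 'cam_to_world': array([[ 0.33848034, -0.90912403, -0.24274381,  0.14971178],
       [ 0.94097202,  0.32657174,  0.08900869,  0.61106832],
       [-0.00164667, -0.25854283,  0.96599839,  0.37407865],
       [ 0.        ,  0.        ,  0.        ,  1.        ]])}
```

View pics/scene0.png

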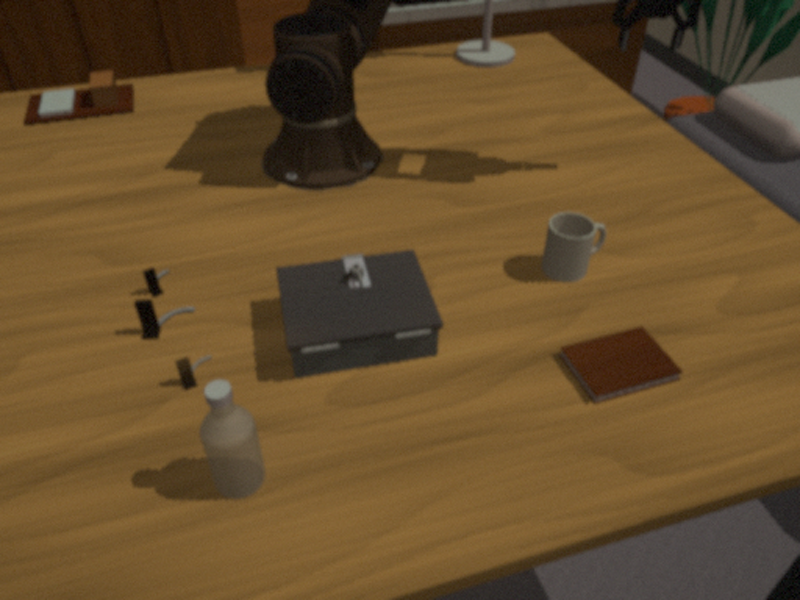

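View pics/top0.png

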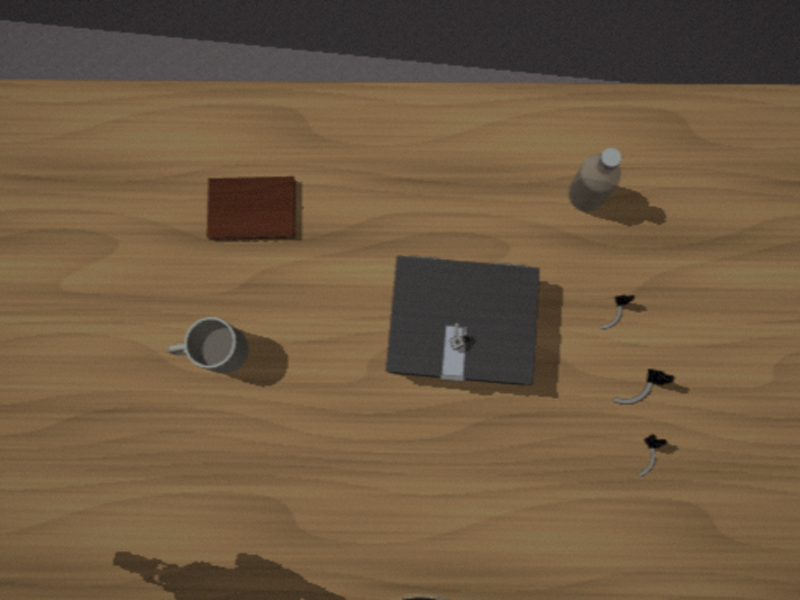

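View pics/wrist0.png

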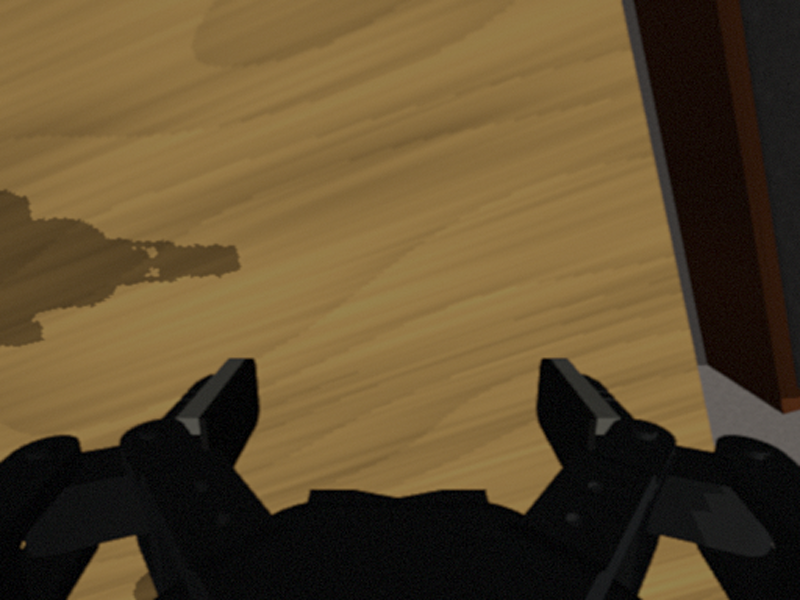

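```bash
cat > h.py <<'E'
import cv2,numpy as np,pickle
from scipy.spatial.transform import Rotation as R
def ray(s,u,v):
    M=s['cam_to_world']; d=np.array([(u-s['cx'])/s['fx'],-(v-s['cy'])/s['fy'],-1.])
    return M[:3,3],M[:3,:3]@d
def at(s,u,v,z):
    o,d=ray(s,u,v); return o+d*(z-o[2])/d[2]
def proj(s,P):
    M=s['cam_to_world']; p=(np.asarray(P)-M[:3,3])@M[:3,:3]
    return np.array([s['cx']+s['fx']*p[...,0]/-p[...,2], s['cy']-s['fy']*p[...,1]/-p[...,2]]).T
def crop(s,name,u0,v0,u1,v1,k):
    c=s['color'][v0:v1,u0:u1,::-1]; c=cv2.resize(c,None,fx=k,fy=k,interpolation=cv2.INTER_CUBIC)
    c=np.clip(c.astype(float)*1.6,0,255).astype('uint8')
    for i in range(u0+(-u0)%10,u1,10): cv2.putText(c,str(i),((i-u0)*k,8),0,.3,(0,255,255),1); cv2.line(c,((i-u0)*k,10),((i-u0)*k,14),(0,255,255),1)
    for i in range(v0+(-v0)%10,v1,10): cv2.putText(c,str(i),(0,(i-v0)*k+4),0,.3,(0,255,255),1); cv2.line(c,(22,(i-v0)*k),(26,(i-v0)*k),(0,255,255),1)
    cv2.imwrite(f'pics/{name}.png',c)
def snap(n,tag):
    from rig import cams
    s=cams.snapshot(n); pickle.dump(s,open(f'pics/{tag}.pkl','wb')); return s
def load(t): return pickle.load(open(f'pics/{t}.pkl','rb'))
E
python3 - <<'E'
from h import *
s=load('top0')
crop(s,'t1',245,160,435,305,4)
for u,v,z in [(658,377,.04),(625,400,0),(457,340,.07),(396,256,.07),(539,267,.07),(532,384,.07),(387,373,.07)]: print(at(s,u*.64,v*.64,z))
E
```

```text
[ 0.44959419 -0.3569493   0.04      ]
[ 0.416964   -0.31669304  0.        ]
[ 0.4989085  -0.05225915  0.07      ]
[0.62657632 0.04020639 0.07      ]
[ 0.6113184  -0.17626643  0.07      ]
[ 0.43480098 -0.1623445   0.07      ]
[0.44884991 0.05102223 0.07      ]
```

View pics/t1.png

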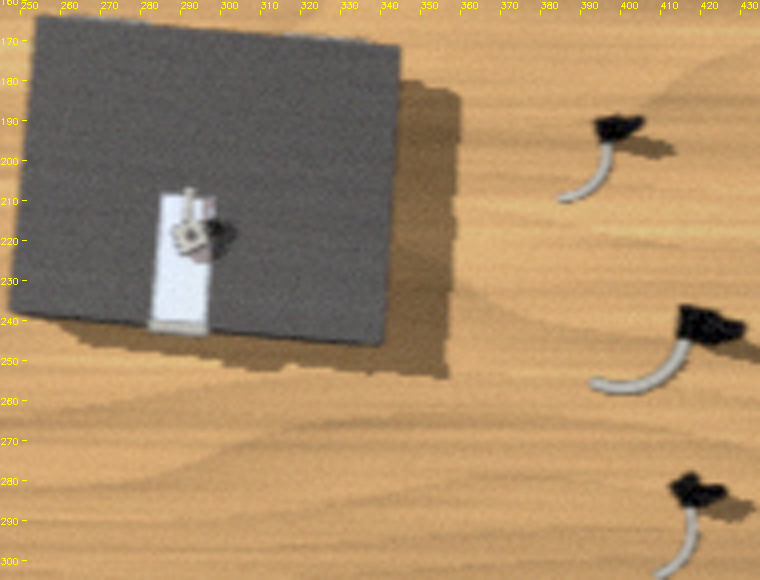

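```bash
cat >> h.py <<'E'
def Rt(yaw): # tool down, tool x at yaw(deg)
    c,s=np.cos(np.radians(yaw)),np.sin(np.radians(yaw))
    return np.array([[c,s,0],[s,-c,0],[0,0,-1.]])
def rel(p0,R0,p1,yaw):
    R1=Rt(yaw); d=R0.T@(np.asarray(p1)-p0)/.6; r=R.from_matrix(R0.T@R1).as_rotvec()/np.pi
    return np.round(np.r_[d,r],5).tolist()
def now():
    from rig import readout
    o=readout.observe(); Rm=R.from_quat(o['tool_rot']).as_matrix()
    yaw=np.degrees(np.arctan2(Rm[1,0],Rm[0,0])); return o,o['tcp_pos'],Rm,yaw
E
python3 - <<'E'
from h import *
o,p,Rm,y=now(); print(y)
print(rel(p,Rt(y),[.58,.1,.25],125)); 
print(rel(np.array([.58,.1,.25]),Rt(125),[.44,-.33,.22],95))
E
```

```text
160.2454014196947
[-0.8535, -0.55782, -0.03185, 0.0, 0.0, 0.19581]
[-0.45322, -0.6022, 0.05, 0.0, 0.0, 0.16667]
```

Call:
move_arm([
  [[0,-0.8535,-0.5578,-0.032,0,0,0.1958],[0,-0.8535,-0.5578,-0.032,0,0,0.1958],[0,-0.8535,-0.5578,-0.032,0,0,0.1958],[0,-0.8535,-0.5578,-0.032,0,0,0.1958],[0,-0.8535,-0.5578,-0.032,0,0,0.1958],[0,-0.8535,-0.5578,-0.032,0,0,0.1958],[0,-0.8535,-0.5578,-0.032,0,0,0.1958],[0,-0.8535,-0.5578,-0.032,0,0,0.1958],[0,-0.8535,-0.5578,-0.032,0,0,0.1958],[0,-0.8535,-0.5578,-0.032,0,0,0.1958]],
])

```text
time: 1.4
tcp_pos: [0.5812, 0.0979, 0.2504]
tool_rot: [0.462, 0.887, 0.0, -0.0]
ft_force: [-0.4, 0.9, 0.1]
gripper_width: 0.501
```

Run:
```python
from h import *
o,p,Rm,y=now(); print(p,y)
print(rel(p,Rt(y),[.44,-.33,.22],95))
```

```text
[0.5811922  0.09792599 0.25038346] 124.93867328021273
[-0.4499, -0.60136, 0.05064, 0.0, 0.0, 0.16633]
```

Call:
move_arm([
  [[0,-0.453,-0.602,0.05,0,0,0.1667],[0,-0.453,-0.602,0.05,0,0,0.1667],[0,-0.453,-0.602,0.05,0,0,0.1667],[0,-0.453,-0.602,0.05,0,0,0.1667],[0,-0.453,-0.602,0.05,0,0,0.1667],[0,-0.453,-0.602,0.05,0,0,0.1667],[0,-0.453,-0.602,0.05,0,0,0.1667],[0,-0.453,-0.602,0.05,0,0,0.1667],[0,-0.453,-0.602,0.05,0,0,0.1667],[0,-0.453,-0.602,0.05,0,0,0.1667]],
])

```text
time: 2.65
tcp_pos: [0.4405, -0.3284, 0.2205]
tool_rot: [0.675, 0.738, 0.0, -0.0]
ft_force: [-0.5, 0.5, -0.2]
gripper_width: 0.501
```

Run:
```python
from h import *
o,p,Rm,y=now(); print(p,y)
s=snap('wrist','w1'); crop(s,'w1',0,0,512,384,1); cv2.imwrite('pics/w1.png',cv2.resize(s['color'][:,:,::-1],(800,600)))
```

```text
[ 0.44053724 -0.32836415  0.22050782] 95.0622381556904
```

View pics/w1.png

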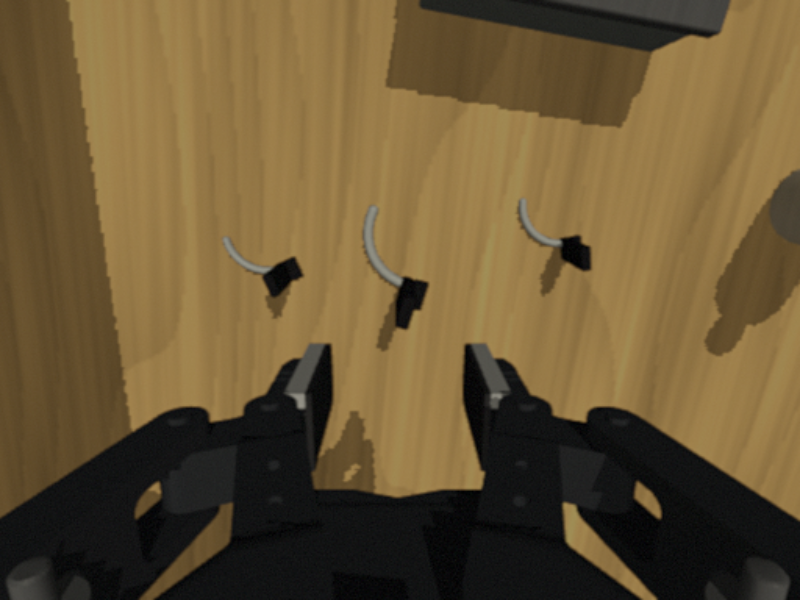

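Run:
```python
from h import *
s=load('w1'); crop(s,'w1c',215,120,305,215,7)
```

```text
(no output)
```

View pics/w1c.png

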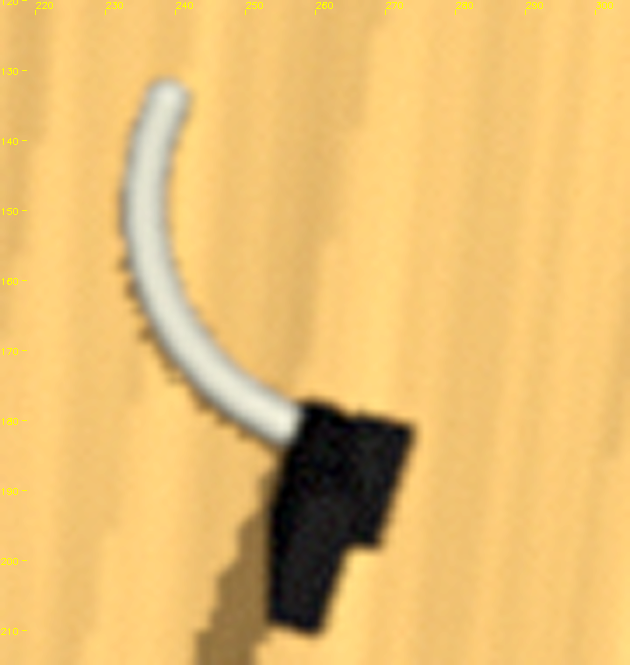

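```bash
cat >> h.py <<'E'
from scipy.optimize import least_squares
def pinpts(X,Y,yaw,z0,L):
    c,s=np.cos(yaw),np.sin(yaw); L=np.asarray(L,float)
    return np.c_[X+c*L[:,0]-s*L[:,1],Y+s*L[:,0]+c*L[:,1],z0+L[:,2]]
def arc(a,r=.042): a=np.radians(a); return np.c_[r*np.cos(a),r*np.sin(a),0*a+.004]
E
python3 - <<'E'
from h import *
s=load('w1')
uv=[(234.8,146),(235,152),(237,162),(241,169.5),(245.5,175),(252,179),(256.5,181)]
P=np.array([at(s,*q,.004)[:2] for q in uv]); T=at(s,237.7,134.7,.004)[:2]
f=lambda p:np.hypot(*(np.vstack([P,T])-p[:2]).T)-p[2]
r=least_squares(f,[.44,-.31,.042]); print(r.x,r.fun*1e3)
f=lambda p:np.hypot(*(np.vstack([P,T])-p[:2]).T)-.042
r=least_squares(f,[.44,-.31]); c=r.x; print(c,r.fun*1e3)
yaw=np.degrees(np.arctan2(*(T-c)[::-1]))+100; print('yaw',yaw)
X=[c[0],c[1],np.radians(yaw),0]
L=[[x,y,z] for z in(0,.062) for x in(.036,.060) for y in(-.005,.005)]+[[.042,.017,.006],[.054,.017,.006]]
print(np.round(proj(s,pinpts(*X,L)),1)); 
img=s['color'][:,:,::-1].copy(); img=cv2.resize(img[120:215,215:305],None,fx=7,fy=7,interpolation=cv2.INTER_CUBIC)
for q in proj(s,pinpts(*X,np.vstack([L,arc(np.arange(-100,1,10))]))): cv2.circle(img,tuple(int(t) for t in ((q-[215,120])*7+3)),3,(0,0,255),-1)
cv2.imwrite('pics/w1d.png',img)
print('tab',pinpts(*X,[[.048,0,.046]]))
E
```

```text
[ 0.45732991 -0.31383275  0.04195287] [-0.05780184 -0.40319879 -0.04555809  0.09978087  0.53971237 -0.12394973
 -0.23147363  0.22248885]
[ 0.45737762 -0.31380748] [-0.05800623 -0.39946585 -0.03874357  0.10542098  0.54180238 -0.12810495
 -0.24092161  0.21085157]
yaw 259.03417562137946
[[256.9 175.9]
 [264.5 178. ]
 [251.7 193.4]
 [259.2 195.5]
 [257.4 189.4]
 [266.5 191.9]
 [251.2 210. ]
 [260.1 212.4]
 [272.5 186.2]
 [269.7 195. ]]
tab [[ 0.44824689 -0.36093104  0.046     ]]
```

View pics/w1d.png

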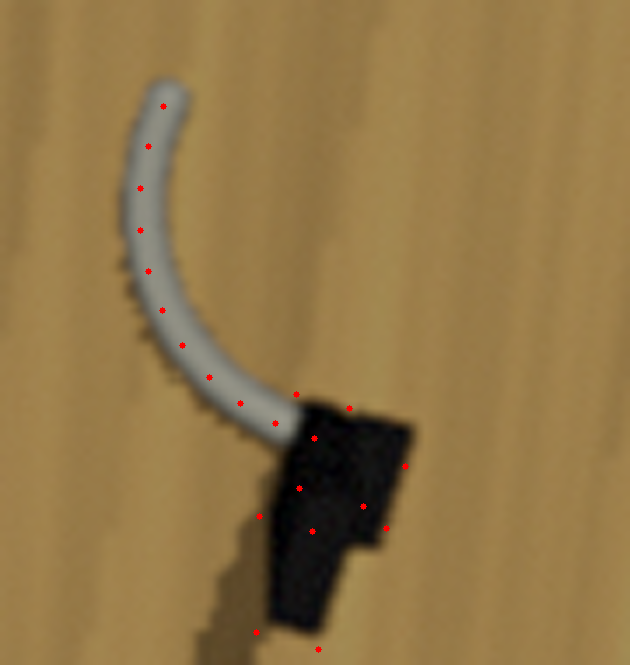

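Run:
```python
from h import *
s=load('w1')
uv=[(234.8,146),(235,152),(237,162),(241,169.5),(245.5,175),(252,179),(256.5,181)]
P=np.array([at(s,*q,.004)[:2] for q in uv]); 
L=[[.06,-.005,.062],[.06,.005,.062],[.036,.017,.006],[.06,.017,.006],arc(np.array([-100.]))[0]]
O=np.array([(253.2,209.3),(261,210.8),(274,181),(269,198.3),(237.7,134.7)])
for fl in (0,1):
  LL=np.array(L)
  def f(p):
    a=(np.hypot(*(P-p[:2]).T)-.042)*850
    b=(proj(s,pinpts(p[0],p[1],p[2],0,LL))-O)
    if fl: b=b[[0,1,4]]
    return np.r_[a,b.ravel()]
  r=least_squares(f,[.457,-.314,np.radians(260)],loss='soft_l1'); print(r.x[:2],np.degrees(r.x[2]),np.round(f(r.x),1))
X=[*r.x,0]
T=pinpts(*X,[[.048,0,.046]])[0]; print(T)
o,p,Rm,y=now()
yw=np.degrees(r.x[2])-180
print(y,yw,rel(p,Rt(y),[T[0],T[1],.10],yw),rel(p,Rt(y),[T[0],T[1],.027],yw))
```

```text
[ 0.45714388 -0.31300468] 260.13965988934194 [-0.3 -0.4  0.1  0.4  0.9  0.4  0.4 -1.1  0.3  0.   1.1  0.4 -0.   0.2
  0.5 -0.3  0. ]
[ 0.45725737 -0.31310069] 260.2693668293288 [-0.2 -0.3  0.1  0.4  0.9  0.4  0.3 -0.9  0.5  0.2  1.2 -0.2  0.2]
[ 0.44914458 -0.36041012  0.046     ]
95.08885071128272 80.26936682932882 [-0.05462, 0.00936, 0.20105, 0.0, 0.0, 0.08233] [-0.05462, 0.00936, 0.32271, 0.0, 0.0, 0.08233]
```

Call:
move_arm([
  [[0,-0.0546,0.0094,0.1,0,0,0.0823],[0,-0.0546,0.0094,0.2,0,0,0.0823],[0,-0.0546,0.0094,0.2,0,0,0.0823],[0,-0.0546,0.0094,0.27,0,0,0.0823],[0,-0.0546,0.0094,0.32,0,0,0.0823],[0,-0.0546,0.0094,0.32,0,0,0.0823],[-1,-0.0546,0.0094,0.32,0,0,0.0823],[-1,-0.0546,0.0094,0.32,0,0,0.0823],[-1,-0.0546,0.0094,0.32,0,0,0.0823],[-1,-0.0546,0.0094,0.32,0,0,0.0823],[-1,-0.0546,0.0094,0.32,0,0,0.0823]],
], force=80)

```text
time: 4.08
tcp_pos: [0.4494, -0.3623, 0.0306]
tool_rot: [0.765, 0.644, 0.0, 0.002]
ft_force: [-0.4, 1.4, 9.5]
gripper_width: 0.104
```

Run:
```python
from h import *
o,p,Rm,y=now(); print(p,y,o['ft_force'],o['moment'])
s=snap('wrist','w2'); cv2.imwrite('pics/w2.png',cv2.resize(s['color'][:,:,::-1],(800,600)))
```

```text
[ 0.44937656 -0.36229134  0.03062953] 80.20514684782582 [-0.38454339  1.42392122  9.5136745 ] [ 0.34045641 -0.04334448  0.03024539]
```

View pics/w2.png

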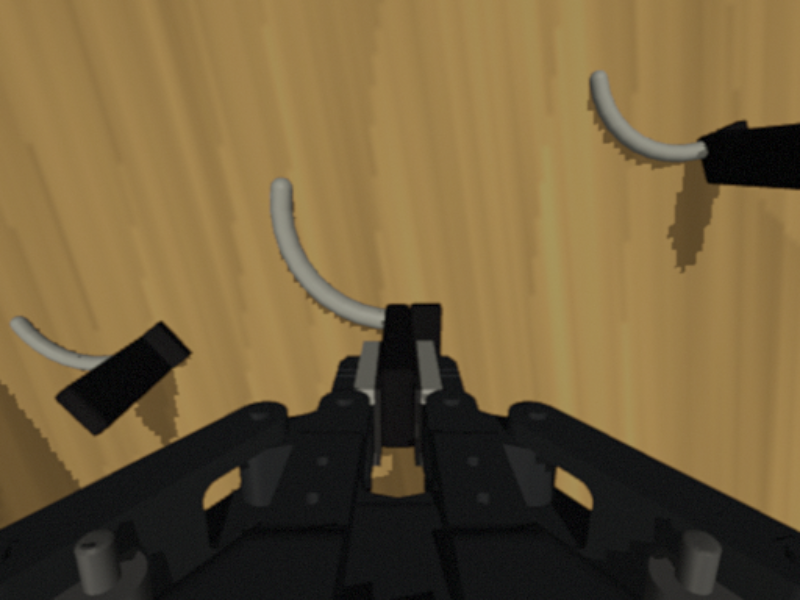

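Run:
```python
from h import *
s=load('top0'); crop(s,'t2',275,195,315,250,11)
s=load('scene0'); crop(s,'s2',205,150,255,200,11)
s=load('w2')
uv=np.array([(281,187),(281,212),(289,243),(304,275),(327,298),(352,312),(376,319)])*.64
P=np.array([at(s,*q,.004)[:2] for q in uv]); print(P)
f=lambda p:np.hypot(*(P-p[:2]).T)-p[2]
r=least_squares(f,[.44,-.31,.042]); print(r.x,r.fun*1e3, np.degrees(np.arctan2(*(P[0]-r.x[:2])[::-1]))+460)
print(at(load('top0'),291,211,.085))
```

```text
[[ 0.41815961 -0.29800706]
 [ 0.41607496 -0.30664987]
 [ 0.41631594 -0.3182122 ]
 [ 0.4190701  -0.33101684]
 [ 0.42569973 -0.34131576]
 [ 0.43398807 -0.34844779]
 [ 0.44255718 -0.35282034]]
[ 0.45807003 -0.31334759  0.04255619] [ 0.20096649 -0.03036345 -0.51967341  0.25966375  0.2229565   0.01099804
 -0.14454792] 618.9745366158477
[ 0.51212275 -0.04807757  0.085     ]
```

View pics/t2.png

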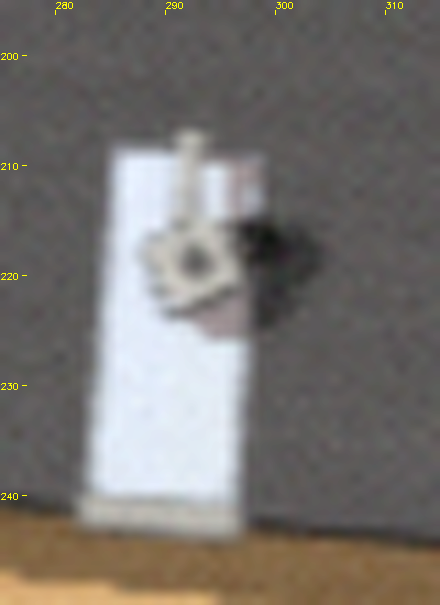

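View pics/s2.png

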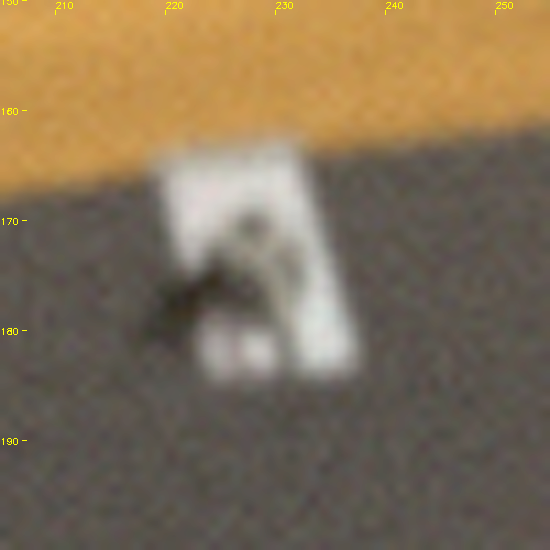

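Run:
```python
from h import *
o,p,Rm,y=now()
print(y,rel(p,Rt(y),[.579,-.094,.165],120.5))
```

```text
80.20105086654387 [0.47738, 0.1368, -0.22396, 0.0, 0.0, -0.22388]
```

Call:
move_arm([
  [[-1,0,0,-0.05,0,0,0],[-1,0,0,-0.13,0,0,0],[-1,0.02,0.005,-0.224,0,0,-0.02],[-1,0.12,0.03,-0.224,0,0,-0.06],[-1,0.2,0.06,-0.224,0,0,-0.12],[-1,0.3,0.09,-0.224,0,0,-0.18],[-1,0.4,0.12,-0.224,0,0,-0.22],[-1,0.46,0.135,-0.224,0,0,-0.2239],[-1,0.4774,0.1368,-0.224,0,0,-0.2239],[-1,0.4774,0.1368,-0.224,0,0,-0.2239],[-1,0.4774,0.1368,-0.224,0,0,-0.2239]],
])

```text
time: 5.5
tcp_pos: [0.5779, -0.0947, 0.1632]
tool_rot: [0.497, 0.868, -0.0, 0.0]
ft_force: [0.8, -0.1, -0.4]
gripper_width: 0.104
```

Run:
```python
from h import *
o,p,Rm,y=now(); print(p,y,o['ft_force'],o['moment'])
for n in('wrist','top'):
  s=snap(n,n+'3'); cv2.imwrite(f'pics/{n}3.png',cv2.resize(s['color'][:,:,::-1],(800,600)))
```

```text
[ 0.57791595 -0.09473951  0.16320139] 120.4063627906505 [ 0.7601964  -0.07401315 -0.39144929] [-0.01460356 -0.06175905 -0.01610852]
```

View pics/wrist3.png

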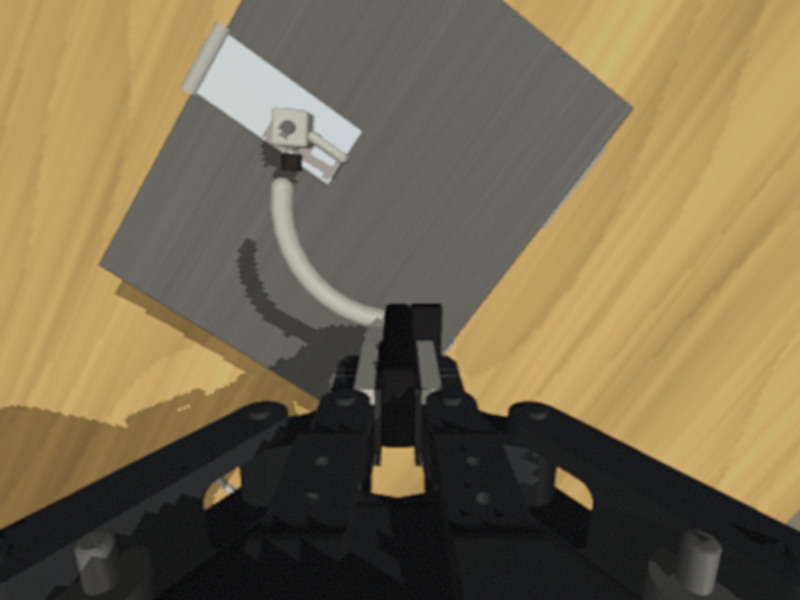

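Run:
```python
from h import *
s=load('wrist3'); crop(s,'w3c',160,55,245,135,9)
```

```text
(no output)
```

View pics/w3c.png

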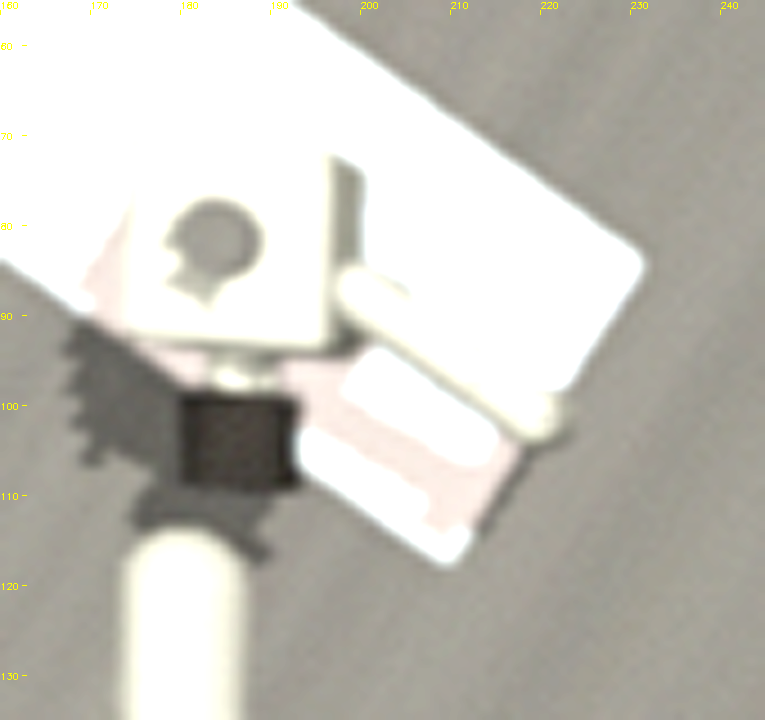

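Run:
```python
from h import *
s=load('wrist3'); o,p,Rm,y=now()
M=s['cam_to_world']; print('cam',M[:3,3],'nadir',proj(s,[M[0,3],M[1,3],0.]))
a=at(s,198.5,87,.0845);b=at(s,220,101.5,.0845);print(a,b,(a+b)/2,np.linalg.norm(a-b),np.degrees(np.arctan2(*(a-b)[1::-1])))
# box lid right far edges
for q in [(632,107),(500,0),(445,347),(100,264),(184,92)]: print(at(s,q[0]*.64,q[1]*.64,.07))
c=[at(s,*q,.089) for q in((174,92),(196,94),(174,72),(196,72))]; print('block',np.round(c,4)); print('rubber',at(s,186.5,109.3,.081),at(s,186,98.2,.086))
s2=load('w2'); M2=s2['cam_to_world']
p2=np.array([.44938,-.36229,.03063]);y2=80.2
print('pin tool', Rt(y2).T@(np.array([.4577,-.3132,0])-p2), 'cam tool',Rt(y2).T@(M2[:3,3]-p2),Rt(y).T@(M[:3,3]-p))
# staple in top
t=load('top0'); print(at(t,291.5,213,.0845))
```

```text
cam [ 0.54479368 -0.0375682   0.30648595] nadir [254.28873826 104.76143301]
[ 0.50437761 -0.0471131   0.0845    ] [ 0.52234377 -0.04809908  0.0845    ] [ 0.51336069 -0.04760609  0.0845    ] 0.017993198247474855 176.85876793929864
[0.62826709 0.04167827 0.07      ]
[0.5486906  0.04760812 0.07      ]
[ 0.61619158 -0.10784171  0.07      ]
[ 0.43676347 -0.15936159  0.07      ]
[ 0.44094932 -0.06039609  0.07      ]
block [[ 0.4919 -0.0585  0.089 ]
 [ 0.5059 -0.0519  0.089 ]
 [ 0.4861 -0.0467  0.089 ]
 [ 0.4992 -0.0391  0.089 ]]
rubber [ 0.50336311 -0.06559653  0.081     ] [ 0.50048345 -0.05830336  0.086     ]
pin tool [ 0.04978982 -0.00015699  0.03063   ] cam tool [ 0.06632772 -0.00057391 -0.14316968] [ 0.06612511  0.00030059 -0.14342537]
[ 0.50756759 -0.04924881  0.0845    ]
```

```bash
cat >> h.py <<'E'
OFF=np.array([.0498,0,.0306]); BY=-4.5; 
def tcp(sw,a,h):  # pin centre at sw, underside h above lid
    yw=BY+a; return np.r_[sw,.07+h]-Rt(yw)@OFF, yw
E
python3 - <<'E'
from h import *
o,p,Rm,y=now()
sw=np.array([.5552,-.0509])
for h in(.02,.003): t,yw=tcp(sw,118,h); print(t,rel(p,Rt(y),t,yw))
E
```

```text
[ 0.5750577  -0.09656959  0.1206    ] [-0.00013, -0.00573, 0.07077, 0.0, 0.0, 0.03825]
[ 0.5750577  -0.09656959  0.1036    ] [-0.00013, -0.00573, 0.0991, 0.0, 0.0, 0.03825]
```

Call:
move_arm([
  [[-1,0,-0.0057,0.03,0,0,0.0382],[-1,0,-0.0057,0.06,0,0,0.0382],[-1,0,-0.0057,0.08,0,0,0.0382],[-1,0,-0.0057,0.09,0,0,0.0382],[-1,0,-0.0057,0.099,0,0,0.0382],[-1,0,-0.0057,0.099,0,0,0.0382],[-1,0,-0.0057,0.099,0,0,0.0382]],
])

```text
time: 6.48
tcp_pos: [0.5755, -0.0953, 0.1038]
tool_rot: [0.547, 0.837, 0.0, 0.0]
ft_force: [0.5, 0.5, -0.8]
gripper_width: 0.106
```

Run:
```python
from h import *
o,p,Rm,y=now(); print(p,y,o['ft_force'],o['moment'])
s=snap('wrist','w4'); crop(s,'w4c',155,50,275,150,6);  crop(s,'w4d',155,50,235,130,9)
```

```text
[ 0.57552676 -0.09531476  0.10383656] 113.61042079912808 [ 0.47897838  0.53695543 -0.79303949] [-0.01139451  0.00107751  0.03110207]
```

View pics/w4c.png

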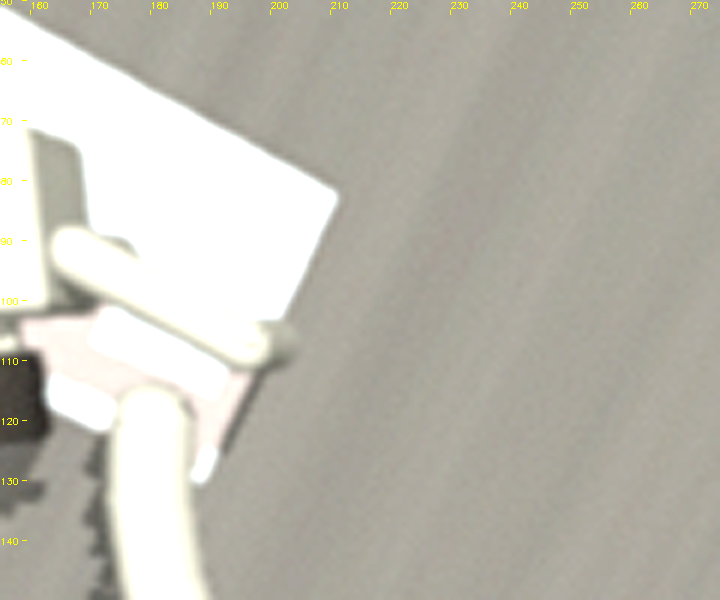

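Run:
```python
from h import *
s=load('w4'); o,p,Rm,y=now()
a=at(s,166.3,91.3,.0845);b=at(s,196.3,106.8,.0845);e=(a+b)/2
print('bar',e,np.linalg.norm(a-b),np.degrees(np.arctan2(*(b-a)[1::-1])))
print('leg base',at(s,201,107.5,.07))
z=.0772
print('tip',at(s,180.3,120.3,z), 'model', (p+Rm@OFF)[:2], )
c=p+Rm@OFF; yw=np.radians(y+180-100); print('model tip',c[:2]+.042*np.array([np.cos(yw),np.sin(yw)]))
ang=np.arange(-100,-20,10.); print(np.round(proj(s,pinpts(c[0],c[1],np.radians(y+180),c[2],arc(ang))),1))
cv2.imwrite('pics/w4f.png',cv2.resize(s['color'][:,:,::-1],(800,600)))
```

```text
bar [ 0.51300161 -0.04733334  0.0845    ] 0.01718645904817928 -3.566847040421807
leg base [ 0.5217361  -0.04832882  0.07      ]
tip [ 0.51471138 -0.05889841  0.0772    ] model [ 0.55561661 -0.04964428]
model tip [ 0.51479642 -0.05952924]
[[180.  121.4]
 [179.8 134.6]
 [181.7 147.4]
 [185.8 159.6]
 [191.7 170.8]
 [199.4 180.7]
 [208.5 189.1]
 [218.8 195.9]]
```

View pics/w4f.png

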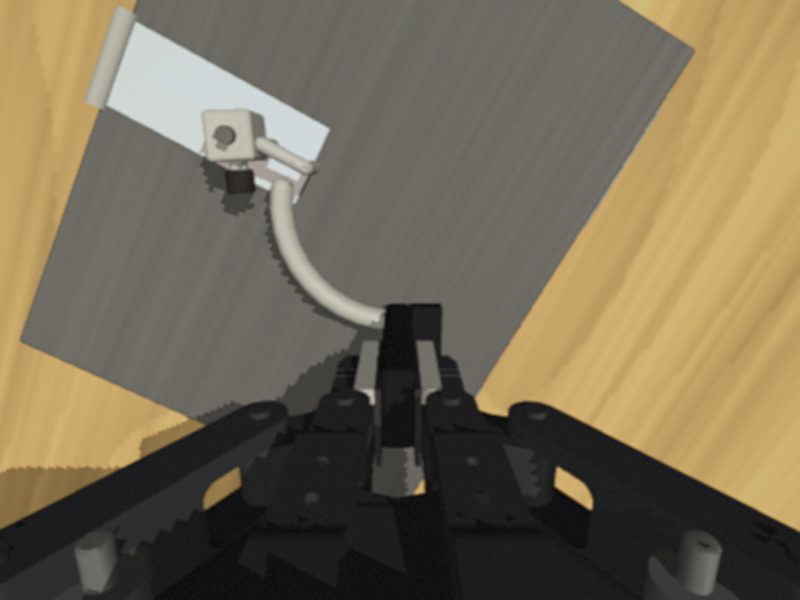

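View pics/w4d.png

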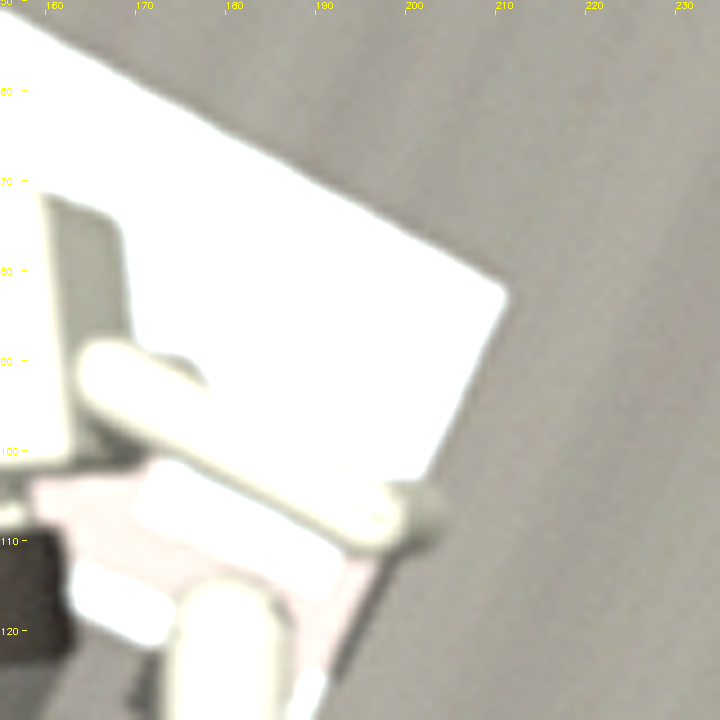

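Run:
```python
from h import *
o,p,Rm,y=now(); print(p,y)
sw=np.array([.5552,-.0508])
for h in(.001,0.,-.001): t,yw=tcp(sw,118,h); print(t,rel(p,Rt(y),t,yw))
```

```text
[ 0.57554372 -0.09527221  0.10385789] 113.61261332633632
[ 0.5750577  -0.09646959  0.1016    ] [-0.0015, -0.00154, 0.00376, 0.0, 0.0, 0.00063]
[ 0.5750577  -0.09646959  0.1006    ] [-0.0015, -0.00154, 0.00543, 0.0, 0.0, 0.00063]
[ 0.5750577  -0.09646959  0.0996    ] [-0.0015, -0.00154, 0.0071, 0.0, 0.0, 0.00063]
```

Call:
move_arm([
  [[-1,-0.0015,-0.0015,0.002,0,0,0.0006],[-1,-0.0015,-0.0015,0.004,0,0,0.0006],[-1,-0.0015,-0.0015,0.0045,0,0,0.0006],[-1,-0.0015,-0.0015,0.0045,0,0,0.0006]],
])

```text
time: 7.02
tcp_pos: [0.5749, -0.0965, 0.1008]
tool_rot: [0.548, 0.836, 0.0, -0.0]
ft_force: [-0.2, -0.3, -0.4]
gripper_width: 0.1
```

Call:
move_arm([
  [[-1,0,0,0.0012,0,0,0],[-1,0,0,0.0017,0,0,0],[-1,0,0,0.0017,0,0,0]],
])

```text
time: 7.4
tcp_pos: [0.5749, -0.0965, 0.1006]
tool_rot: [0.548, 0.836, 0.0, 0.0]
ft_force: [-3.9, 0.9, 8.9]
gripper_width: 0.108
```

Call:
move_arm([
  [[-1,0,0,-0.0023,0,0,0],[-1,0,0,-0.0023,0,0,0]],
])

```text
time: 7.65
tcp_pos: [0.5749, -0.0965, 0.1012]
tool_rot: [0.548, 0.836, 0.0, 0.0]
ft_force: [0.5, 0.6, -0.7]
gripper_width: 0.105
```

```bash
cat >> h.py <<'E'
def sweep(sw,angs,z):
    o,p,Rm,y=now(); print('now a',round(y-BY,2),'centre',np.round((p+Rm@OFF),4),o['ft_force'].round(2),o['moment'].round(3),'t',o['time'])
    for a in angs:
        t,yw=tcp(sw,a,0); t[2]=z; print(a,[round(float(v),4) for v in rel(p,Rt(y),t,yw)])
E
python3 - <<'E'
from h import *
o,p,Rm,y=now()
sweep(np.array([.5552,-.0508]),[115,112,109,106,103,100],p[2])
E
```

```text
now a 118.0 centre [ 0.5551 -0.0508  0.0706] [ 0.46  0.57 -0.66] [ 0.003 -0.003  0.049] t 7.65
115 [0.0001, -0.0042, 0.0, 0.0, 0.0, 0.0167]
112 [0.0004, -0.0085, 0.0, 0.0, 0.0, 0.0333]
109 [0.001, -0.0128, 0.0, 0.0, 0.0, 0.05]
106 [0.0018, -0.0171, 0.0, 0.0, 0.0, 0.0667]
103 [0.0028, -0.0213, 0.0, 0.0, 0.0, 0.0833]
100 [0.004, -0.0255, 0.0, 0.0, 0.0, 0.1]
```

Sweep to just before the hole, then look.

Call:
move_arm([
  [[-1,0.0001,-0.0042,0,0,0,0.0167],[-1,0.0004,-0.0085,0,0,0,0.0333],[-1,0.001,-0.0128,0,0,0,0.05],[-1,0.001,-0.0128,0,0,0,0.05]],
])

```text
time: 8.15
tcp_pos: [0.5675, -0.099, 0.101]
tool_rot: [0.612, 0.791, -0.0, -0.0]
ft_force: [-0.4, 0.7, -0.4]
gripper_width: 0.107
```

Run:
```python
from h import *
o,p,Rm,y=now()
sweep(np.array([.5552,-.0508]),[106,103,100,97,94],p[2])
s=snap('wrist','w5'); crop(s,'w5c',145,60,235,140,8)
```

```text
now a 109.01 centre [ 0.555  -0.0508  0.0704] [-0.4   0.69 -0.36] [-0.022 -0.016 -0.001] t 8.15
106 [0.0, -0.0041, 0.0, 0.0, 0.0, 0.0168]
103 [0.0004, -0.0084, 0.0, 0.0, 0.0, 0.0334]
100 [0.0009, -0.0127, 0.0, 0.0, 0.0, 0.0501]
97 [0.0017, -0.017, 0.0, 0.0, 0.0, 0.0668]
94 [0.0027, -0.0212, 0.0, 0.0, 0.0, 0.0834]
```

View pics/w5c.png

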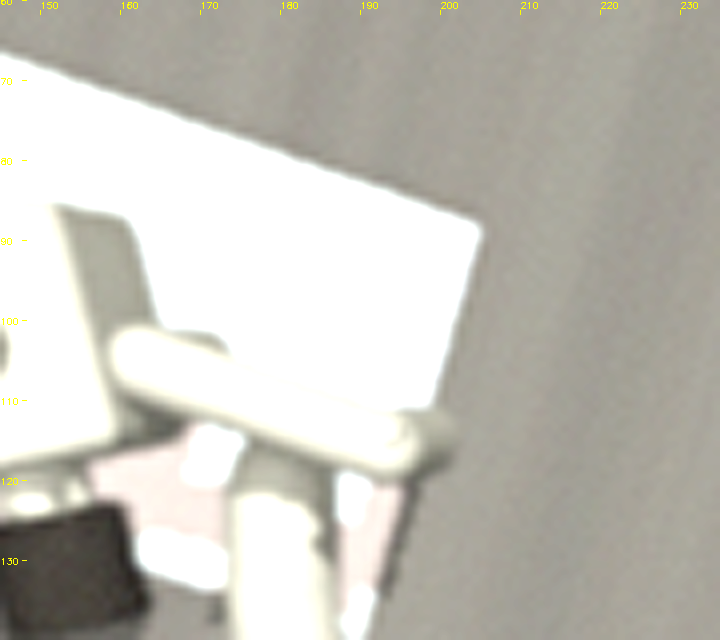

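Run:
```python
from h import *
s=load('w5'); o,p,Rm,y=now()
c=p+Rm@OFF
a=at(s,162.5,104.3,.0845);b=at(s,193.5,114.5,.0845)
print('bar',(a+b)/2,np.linalg.norm(a-b),np.degrees(np.arctan2(*(b-a)[1::-1])))
print('legR',at(s,199.5,115,.07)); 
# render model: staple and pin
e=np.array([.5133,-.0475]); th=np.radians(BY); bx=np.array([np.cos(th),np.sin(th)]);by=np.array([-bx[1],bx[0]])
img=cv2.resize(s['color'][60:140,145:235,::-1],None,fx=8,fy=8,interpolation=cv2.INTER_CUBIC)
def dot(P,col):
    for q in np.atleast_2d(proj(s,P)): cv2.circle(img,tuple(int(t) for t in ((q-[145,60])*8+4)),3,col,-1)
for sx in(-8,8):
  for ph in np.linspace(0,6.28,16):
    for z in (.07,.0845): dot(np.r_[e+bx*(sx/1e3+.0025*np.cos(ph))+by*.0025*np.sin(ph),z],(0,0,255) if z<.08 else (255,0,0))
for r in(.038,.042,.046):
  A=arc(np.arange(-100,-60,2.),r); dot(pinpts(c[0],c[1],np.radians(y+180),c[2],A),(0,255,0))
cv2.imwrite('pics/w5m.png',img)
```

```text
bar [ 0.51315479 -0.04716227  0.0845    ] 0.016657097935178236 -3.5664280661928562
legR [ 0.52215358 -0.04824698  0.07      ]
```

View pics/w5m.png

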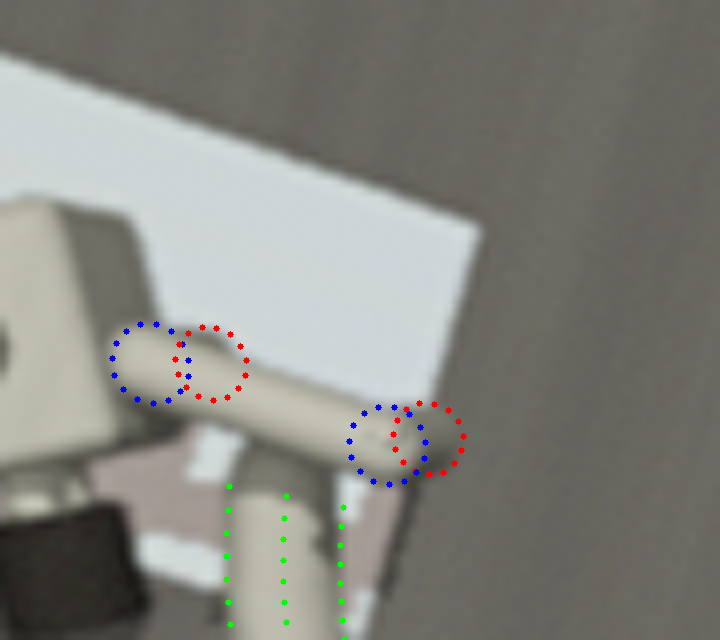

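Call:
move_arm([
  [[-1,0.0002,-0.0041,0,0,0,0.0168],[-1,0.0005,-0.0084,0,0,0,0.0334],[-1,0.001,-0.0127,0,0,0,0.0501],[-1,0.0018,-0.017,0,0,0,0.0668],[-1,0.0018,-0.017,0,0,0,0.0668]],
])

```text
time: 8.82
tcp_pos: [0.5575, -0.1004, 0.1011]
tool_rot: [0.691, 0.723, 0.0, -0.0]
ft_force: [0.3, 0.5, -0.5]
gripper_width: 0.107
```

Run:
```python
from h import *
o,p,Rm,y=now()
sweep(np.array([.5552,-.0508]),[93,89,85,81,77],p[2])
s=snap('wrist','w6'); crop(s,'w6c',125,60,235,150,7)
```

```text
now a 97.05 centre [ 0.5553 -0.0507  0.0705] [ 0.31  0.5  -0.55] [-0.003 -0.042  0.   ] t 8.825
93 [0.0, -0.006, 0.0, 0.0, 0.0, 0.0225]
89 [0.0006, -0.0117, 0.0, 0.0, 0.0, 0.0447]
85 [0.0016, -0.0174, 0.0, 0.0, 0.0, 0.0669]
81 [0.0031, -0.023, 0.0, 0.0, 0.0, 0.0891]
77 [0.0049, -0.0285, 0.0, 0.0, 0.0, 0.1114]
```

View pics/w6c.png

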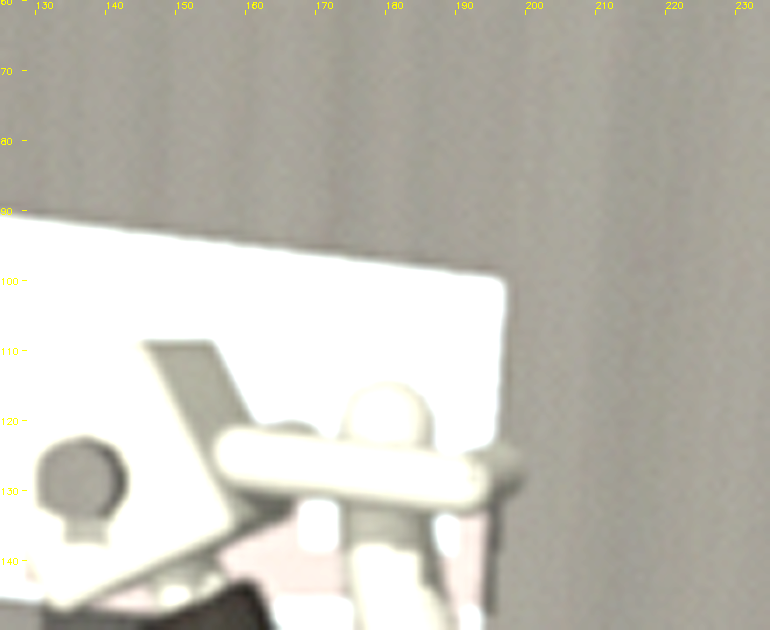

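Call:
move_arm([
  [[-1,0,-0.006,0,0,0,0.0225],[-1,0.0006,-0.0117,0,0,0,0.0447],[-1,0.0016,-0.0174,0,0,0,0.0669],[-1,0.0031,-0.023,0,0,0,0.0891],[-1,0.0049,-0.0285,0,0,0,0.1114],[-1,0.0049,-0.0285,0,0,0,0.1114]],
])

```text
time: 9.62
tcp_pos: [0.5403, -0.0982, 0.1011]
tool_rot: [0.806, 0.592, 0.0, -0.0]
ft_force: [0.0, 0.8, -0.1]
gripper_width: 0.106
```

Run:
```python
from h import *
o,p,Rm,y=now()
sweep(np.array([.5552,-.0508]),[73,69,65,61,57,53],p[2])
s=snap('wrist','w7'); crop(s,'w7c',105,80,245,185,5)
```

```text
now a 77.03 centre [ 0.5552 -0.0507  0.0706] [ 0.02  0.79 -0.06] [-0.026 -0.01  -0.015] t 9.625
73 [0.0001, -0.0058, 0.0, 0.0, 0.0, 0.0224]
69 [0.0007, -0.0116, 0.0, 0.0, 0.0, 0.0446]
65 [0.0017, -0.0173, 0.0, 0.0, 0.0, 0.0668]
61 [0.0031, -0.0229, 0.0, 0.0, 0.0, 0.0891]
57 [0.0049, -0.0284, 0.0, 0.0, 0.0, 0.1113]
53 [0.0071, -0.0338, 0.0, 0.0, 0.0, 0.1335]
```

View pics/w7c.png

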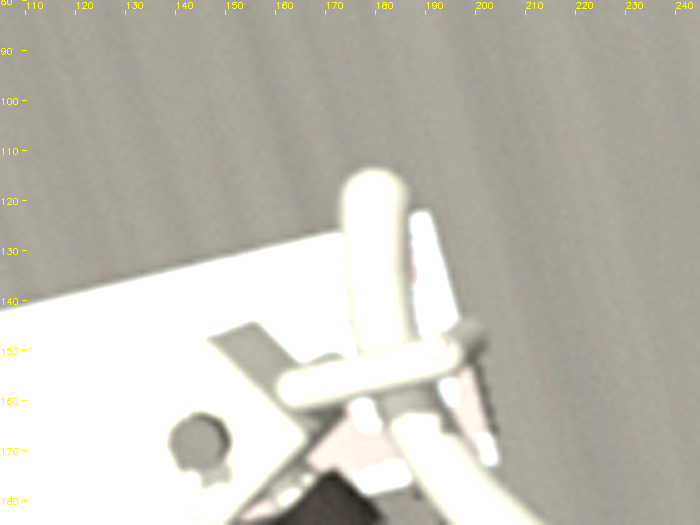

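Good, no forces. On to a = 53.

Call:
move_arm([
  [[-1,0.0001,-0.0058,0,0,0,0.0224],[-1,0.0007,-0.0116,0,0,0,0.0446],[-1,0.0017,-0.0173,0,0,0,0.0668],[-1,0.0031,-0.0229,0,0,0,0.0891],[-1,0.0049,-0.0284,0,0,0,0.1113],[-1,0.0071,-0.0338,0,0,0,0.1335],[-1,0.0071,-0.0338,0,0,0,0.1335]],
])

```text
time: 10.55
tcp_pos: [0.5223, -0.0881, 0.1011]
tool_rot: [0.912, 0.411, 0.0, -0.0]
ft_force: [-0.3, 0.4, -2.3]
gripper_width: 0.102
```

Run:
```python
from h import *
o,p,Rm,y=now()
sweep(np.array([.5552,-.0508]),[51,49,47,45,43,41,39.5],p[2])
s=snap('wrist','w8'); cv2.imwrite('pics/w8.png',cv2.resize(s['color'][:,:,::-1],(800,600)))
```

```text
now a 53.03 centre [ 0.5553 -0.0508  0.0706] [-0.28  0.37 -2.27] [-0.023 -0.013 -0.055] t 10.55
51 [-0.0001, -0.003, 0.0, 0.0, 0.0, 0.0113]
49 [0.0001, -0.0059, 0.0, 0.0, 0.0, 0.0224]
47 [0.0003, -0.0088, 0.0, 0.0, 0.0, 0.0335]
45 [0.0006, -0.0117, 0.0, 0.0, 0.0, 0.0446]
43 [0.0011, -0.0145, 0.0, 0.0, 0.0, 0.0557]
41 [0.0017, -0.0174, 0.0, 0.0, 0.0, 0.0668]
39.5 [0.0021, -0.0195, 0.0, 0.0, 0.0, 0.0752]
```

View pics/w8.png

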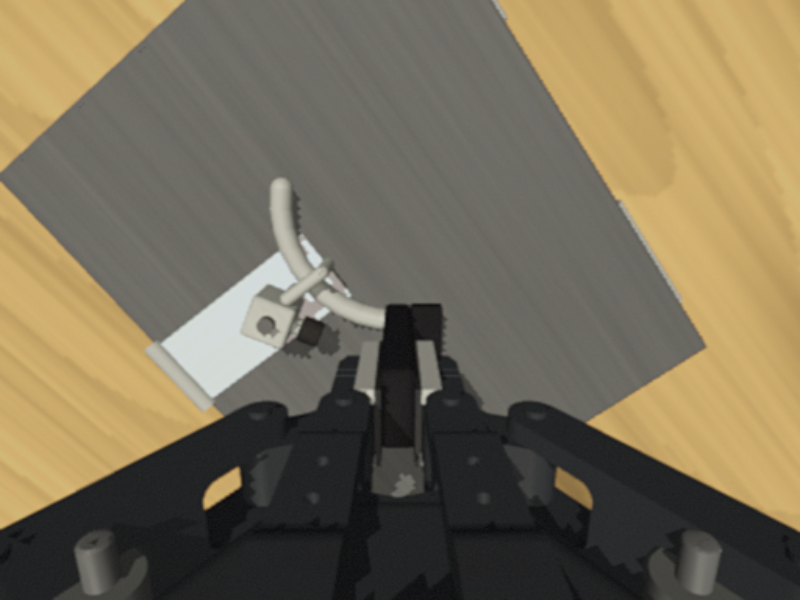

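Call:
move_arm([
  [[-1,0,-0.003,0,0,0,0.0113],[-1,0.0001,-0.0059,0,0,0,0.0224],[-1,0.0003,-0.0088,0,0,0,0.0335],[-1,0.0006,-0.0117,0,0,0,0.0446],[-1,0.0011,-0.0145,0,0,0,0.0557],[-1,0.0017,-0.0174,0,0,0,0.0668],[-1,0.0021,-0.0195,0,0,0,0.0752],[-1,0.0021,-0.0195,0,0,0,0.0752]],
])

```text
time: 11.6
tcp_pos: [0.5143, -0.0793, 0.1012]
tool_rot: [0.954, 0.299, 0.0, -0.0]
ft_force: [0.5, 0.3, -0.9]
gripper_width: 0.1
```

```bash
cat >> h.py <<'E'
def ft():
    o,p,Rm,y=now(); print('F tool',(Rm.T@o['ft_force']).round(2),'M tool',(Rm.T@o['moment']).round(3))
E
python3 - <<'E'
from h import *
o,p,Rm,y=now(); ft()
sweep(np.array([.5552,-.0508]),[38.5,37.5,36.5,36,35.5,35,34.5,34],p[2])
E
```

```text
F tool [0.63 0.03 0.9 ] M tool [ 0.021 -0.044 -0.002]
now a 39.34 centre [ 0.5551 -0.0509  0.0706] [ 0.54  0.34 -0.9 ] [-0.008  0.048  0.002] t 11.6
38.5 [0.0002, -0.0013, 0.0, 0.0, 0.0, 0.0046]
37.5 [0.0002, -0.0027, 0.0, 0.0, 0.0, 0.0102]
36.5 [0.0003, -0.0042, 0.0, 0.0, 0.0, 0.0158]
36 [0.0003, -0.0049, 0.0, 0.0, 0.0, 0.0185]
35.5 [0.0004, -0.0056, 0.0, 0.0, 0.0, 0.0213]
35 [0.0004, -0.0063, 0.0, 0.0, 0.0, 0.0241]
34.5 [0.0005, -0.0071, 0.0, 0.0, 0.0, 0.0269]
34 [0.0005, -0.0078, 0.0, 0.0, 0.0, 0.0296]
```

Call:
move_arm([
  [[-1,0.0002,-0.0013,0,0,0,0.0046],[-1,0.0002,-0.0027,0,0,0,0.0102],[-1,0.0002,-0.0027,0,0,0,0.0102]],
])

```text
time: 11.98
tcp_pos: [0.5134, -0.078, 0.1011]
tool_rot: [0.959, 0.284, 0.0, -0.0]
ft_force: [-0.4, 0.3, -0.0]
gripper_width: 0.109
```

Run:
```python
from h import *
o,p,Rm,y=now(); ft()
sweep(np.array([.5552,-.0508]),[37,36,35,34],p[2])
s=snap('wrist','w9'); crop(s,'w9c',140,130,300,250,5)
```

```text
F tool [-0.17 -0.42  0.01] M tool [ 0.017  0.026 -0.019]
now a 37.5 centre [ 0.5552 -0.0508  0.0705] [-0.37  0.26 -0.01] [ 0.028 -0.012  0.019] t 11.975
37 [0.0, -0.0008, 0.0, 0.0, 0.0, 0.0028]
36 [0.0001, -0.0022, 0.0, 0.0, 0.0, 0.0084]
35 [0.0001, -0.0037, 0.0, 0.0, 0.0, 0.0139]
34 [0.0002, -0.0051, 0.0, 0.0, 0.0, 0.0195]
```

View pics/w9c.png

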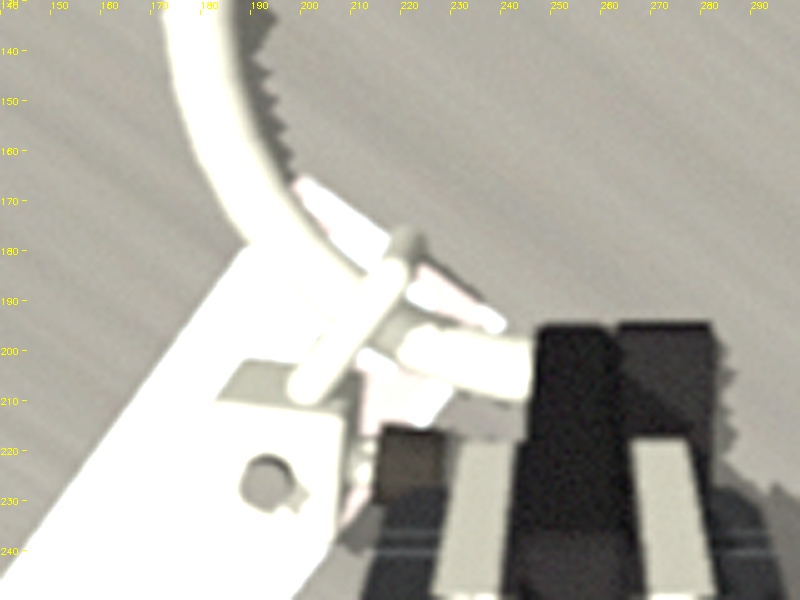

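Run:
```python
from h import *
o,p,Rm,y=now()
sweep(np.array([.5552,-.0508]),[36,34.5,33,31.5,30.5],p[2])
```

```text
now a 37.52 centre [ 0.5552 -0.0508  0.0705] [ 0.11  0.49 -1.9 ] [-0.021  0.012 -0.039] t 12.025
36 [0.0, -0.0023, 0.0, 0.0, 0.0, 0.0085]
34.5 [0.0001, -0.0044, 0.0, 0.0, 0.0, 0.0168]
33 [0.0003, -0.0066, 0.0, 0.0, 0.0, 0.0251]
31.5 [0.0005, -0.0088, 0.0, 0.0, 0.0, 0.0335]
30.5 [0.0006, -0.0102, 0.0, 0.0, 0.0, 0.039]
```

Call:
move_arm([
  [[-1,0,-0.0023,0,0,0,0.0085],[-1,0.0001,-0.0044,0,0,0,0.0168],[-1,0.0003,-0.0066,0,0,0,0.0251],[-1,0.0005,-0.0088,0,0,0,0.0335],[-1,0.0006,-0.0102,0,0,0,0.039],[-1,0.0006,-0.0102,0,0,0,0.039]],
])

```text
time: 12.78
tcp_pos: [0.5104, -0.0726, 0.1012]
tool_rot: [0.974, 0.225, 0.0, -0.0]
ft_force: [0.3, 0.4, 0.1]
gripper_width: 0.101
```

Run:
```python
from h import *
o,p,Rm,y=now(); ft()
sweep(np.array([.5552,-.0508]),[29.5,29,28.5,28,27.5,27],p[2])
```

```text
F tool [ 0.39 -0.22 -0.09] M tool [ 0.027  0.013 -0.026]
now a 30.49 centre [ 0.5552 -0.0508  0.0706] [0.26 0.37 0.09] [0.03  0.001 0.026] t 12.775
29.5 [0.0, -0.0014, 0.0, 0.0, 0.0, 0.0055]
29 [0.0001, -0.0021, 0.0, 0.0, 0.0, 0.0083]
28.5 [0.0001, -0.0029, 0.0, 0.0, 0.0, 0.0111]
28 [0.0001, -0.0036, 0.0, 0.0, 0.0, 0.0138]
27.5 [0.0001, -0.0043, 0.0, 0.0, 0.0, 0.0166]
27 [0.0002, -0.005, 0.0, 0.0, 0.0, 0.0194]
```

Call:
move_arm([
  [[-1,0,-0.0014,0,0,0,0.0055],[-1,0.0001,-0.0029,0,0,0,0.0111],[-1,0.0001,-0.0029,0,0,0,0.0111]],
])

```text
time: 13.15
tcp_pos: [0.5097, -0.071, 0.1011]
tool_rot: [0.978, 0.208, 0.0, -0.0]
ft_force: [0.3, -0.4, -0.6]
gripper_width: 0.104
```

Run:
```python
from h import *
o,p,Rm,y=now(); ft()
sweep(np.array([.5552,-.0508]),[27.5,27,26.5,26,25.5,25],p[2])
```

```text
F tool [0.1  0.49 0.6 ] M tool [-0.007 -0.008 -0.004]
now a 28.48 centre [ 0.5552 -0.0508  0.0705] [ 0.29 -0.41 -0.6 ] [-0.009  0.005  0.004] t 13.15
27.5 [0.0, -0.0014, 0.0, 0.0, 0.0, 0.0055]
27 [0.0, -0.0021, 0.0, 0.0, 0.0, 0.0083]
26.5 [0.0001, -0.0028, 0.0, 0.0, 0.0, 0.011]
26 [0.0001, -0.0036, 0.0, 0.0, 0.0, 0.0138]
25.5 [0.0001, -0.0043, 0.0, 0.0, 0.0, 0.0166]
25 [0.0001, -0.005, 0.0, 0.0, 0.0, 0.0194]
```

Call:
move_arm([
  [[-1,0,-0.0014,0,0,0,0.0055],[-1,0,-0.0021,0,0,0,0.0083],[-1,0,-0.0021,0,0,0,0.0083]],
])

```text
time: 13.52
tcp_pos: [0.5092, -0.0699, 0.1011]
tool_rot: [0.981, 0.195, 0.0, -0.0]
ft_force: [0.2, -0.2, -1.5]
gripper_width: 0.105
```

Run:
```python
from h import *
o,p,Rm,y=now(); ft()
sweep(np.array([.5552,-.0508]),[26.5,26,25.5,25],p[2])
```

```text
F tool [0.08 0.29 1.48] M tool [-0.006 -0.039 -0.006]
now a 27.0 centre [ 0.5552 -0.0508  0.0705] [ 0.18 -0.24 -1.48] [-0.021  0.034  0.006] t 13.525
26.5 [-0.0, -0.0008, 0.0, 0.0, 0.0, 0.0028]
26 [0.0, -0.0015, 0.0, 0.0, 0.0, 0.0056]
25.5 [0.0, -0.0022, 0.0, 0.0, 0.0, 0.0084]
25 [0.0, -0.003, 0.0, 0.0, 0.0, 0.0111]
```

Call:
move_arm([
  [[-1,0,-0.0008,0,0,0,0.0028],[-1,0,-0.0022,0,0,0,0.0084],[-1,0,-0.0022,0,0,0,0.0084]],
])

```text
time: 13.9
tcp_pos: [0.5088, -0.0689, 0.1012]
tool_rot: [0.983, 0.182, 0.0, 0.0]
ft_force: [0.1, -3.3, -2.0]
gripper_width: 0.103
```

Run:
```python
from h import *
o,p,Rm,y=now(); ft()
sweep(np.array([.5552,-.0508]),[25,24.5,24,23.5],p[2])
s=snap('wrist','w10'); crop(s,'w10c',140,130,300,250,5)
```

```text
F tool [-1.06  3.18  2.05] M tool [-0.631 -0.194 -0.02 ]
now a 25.49 centre [ 0.5553 -0.0511  0.0706] [ 0.15 -3.35 -2.05] [-0.658 -0.045  0.019] t 13.9
25 [0.0, -0.0012, 0.0, 0.0, 0.0, 0.0027]
24.5 [0.0, -0.002, 0.0, 0.0, 0.0, 0.0055]
24 [0.0, -0.0027, 0.0, 0.0, 0.0, 0.0083]
23.5 [0.0001, -0.0034, 0.0, 0.0, 0.0, 0.011]
```

View pics/w10c.png

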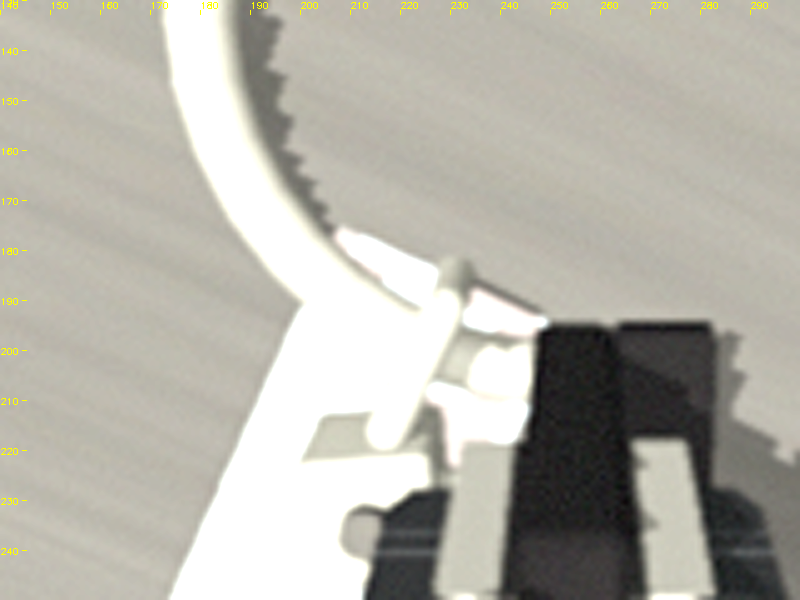

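Call:
move_arm([
  [[-1,0,-0.0008,0,0,0,0.0028],[-1,0,-0.0008,0,0,0,0.0028]],
])

```text
time: 14.2
tcp_pos: [0.5087, -0.0686, 0.1012]
tool_rot: [0.984, 0.178, 0.0, 0.0]
ft_force: [0.0, -4.6, -1.4]
gripper_width: 0.103
```

Run:
```python
from h import *
ft(); sweep(np.array([.5552,-.0508]),[],0)
```

```text
F tool [-1.62  4.35  1.44] M tool [-1.06  -0.358 -0.072]
now a 24.98 centre [ 0.5553 -0.0512  0.0706] [ 0.01 -4.64 -1.44] [-1.118 -0.035  0.071] t 14.2
```

Call:
move_arm([
  [[-1,0,-0.001,0,0,0,0.0015],[-1,0,-0.0019,0,0,0,0.003],[-1,0,-0.0019,0,0,0,0.003]],
])

```text
time: 14.58
tcp_pos: [0.5084, -0.068, 0.1012]
tool_rot: [0.985, 0.173, 0.0, 0.001]
ft_force: [0.5, -9.9, -1.6]
gripper_width: 0.106
```

Run:
```python
from h import *
ft(); sweep(np.array([.5552,-.0508]),[],0)
```

```text
F tool [-2.92  9.42  1.59] M tool [-1.819 -0.675 -0.081]
now a 24.46 centre [ 0.5553 -0.051   0.0706] [ 0.47 -9.86 -1.58] [-1.94   0.014  0.079] t 14.575
```

Call:
move_arm([
  [[-1,0,-0.0005,0,0,0,0.0006],[-1,0,-0.0005,0,0,0,0.0006],[-1,0,-0.0005,0,0,0,0.0006]],
])

```text
time: 14.95
tcp_pos: [0.5083, -0.0678, 0.1012]
tool_rot: [0.985, 0.172, 0.0, 0.001]
ft_force: [-0.5, -10.5, -2.1]
gripper_width: 0.102
```

Run:
```python
from h import *
ft(); sweep(np.array([.5552,-.0508]),[],0)
```

```text
F tool [-4.06  9.71  2.15] M tool [-1.927 -0.75  -0.087]
now a 24.35 centre [ 0.5552 -0.051   0.0706] [ -0.52 -10.51  -2.14] [-2.067  0.051  0.085] t 14.95
```

Call:
move_arm([
  [[-1,0,-0.0004,0,0,0,0.0005],[-1,0,-0.0004,0,0,0,0.0005],[-1,0,-0.0004,0,0,0,0.0005],[-1,0,-0.0004,0,0,0,0.0005],[-1,0,-0.0004,0,0,0,0.0005]],
])

```text
time: 15.58
tcp_pos: [0.5083, -0.0677, 0.1012]
tool_rot: [0.985, 0.172, 0.0, 0.001]
ft_force: [0.0, -11.8, -1.5]
gripper_width: 0.102
```

Run:
```python
from h import *
ft(); sweep(np.array([.5552,-.0508]),[],0)
```

```text
F tool [-3.97 11.13  1.48] M tool [-2.135 -0.732 -0.145]
now a 24.26 centre [ 0.5552 -0.0509  0.0707] [  0.03 -11.82  -1.46] [-2.257 -0.033  0.143] t 15.575
```

Call:
move_arm([
  [[-1,0,0,0,0,0,0],[-1,0,0,0,0,0,0],[-1,0,0,0,0,0,0],[-1,0,0,0,0,0,0],[-1,0,0,0,0,0,0]],
])

```text
time: 16.2
tcp_pos: [0.5083, -0.0677, 0.1012]
tool_rot: [0.985, 0.172, 0.0, 0.001]
ft_force: [-0.1, -12.0, -1.7]
gripper_width: 0.104
```

Run:
```python
from h import *
ft()
```

```text
F tool [-4.13 11.3   1.72] M tool [-2.181 -0.812 -0.086]
```

Call:
move_arm([
  [[-1,0,0,0,0,0,0],[-1,0,0,0,0,0,0],[-1,0,0,0,0,0,0],[-1,0,0,0,0,0,0],[-1,0,0,0,0,0,0]],
])

```text
time: 16.82
tcp_pos: [0.5083, -0.0677, 0.1012]
tool_rot: [0.985, 0.172, 0.0, 0.001]
ft_force: [0.2, -11.9, -2.0]
gripper_width: 0.102
```

Run:
```python
from h import *
ft();  sweep(np.array([.5552,-.0508]),[],0)
```

```text
F tool [-3.84 11.23  2.04] M tool [-2.114 -0.778 -0.067]
now a 24.27 centre [ 0.5552 -0.0509  0.0707] [  0.19 -11.87  -2.02] [-2.253  0.017  0.064] t 16.825
```

Call:
move_arm([
  [[-1,0,0.0018,0,0,0,-0.003],[-1,0,0.0034,0,0,0,-0.006],[-1,0,0.0034,0.0006,0,0,-0.006],[-1,0,0.0034,0.0012,0,0,-0.006],[-1,0,0.0034,0.0012,0,0,-0.006]],
])

```text
time: 17.45
tcp_pos: [0.5089, -0.0687, 0.1007]
tool_rot: [0.984, 0.181, 0.0, 0.0]
ft_force: [0.0, -5.9, 3.3]
gripper_width: 0.102
```

Run:
```python
from h import *
ft();  sweep(np.array([.5552,-.0508]),[],0)
```

```text
F tool [-2.05  5.49 -3.34] M tool [-0.901 -0.249 -0.049]
now a 25.33 centre [ 0.5555 -0.051   0.0701] [ 0.03 -5.87  3.34] [-0.93  -0.088  0.048] t 17.45
```

Call:
move_arm([
  [[-1,0,0.0014,-0.0003,0,0,-0.003],[-1,0,0.0014,-0.0003,0,0,-0.003],[-1,0,0.0014,-0.0003,0,0,-0.003]],
])

```text
time: 17.82
tcp_pos: [0.509, -0.0692, 0.1006]
tool_rot: [0.983, 0.185, 0.0, -0.0]
ft_force: [1.1, 0.1, 2.0]
gripper_width: 0.106
```

Run:
```python
from h import *
ft();  sweep(np.array([.5552,-.0508]),[],0)
```

```text
F tool [ 1.05  0.33 -1.96] M tool [-0.161  0.14  -0.026]
now a 25.87 centre [ 0.5554 -0.051   0.0701] [1.09 0.07 1.96] [-0.099 -0.189  0.026] t 17.825
```

Call:
move_arm([
  [[-0.7,0,0,0,0,0,0],[-0.6,0,0,0,0,0,0],[-0.4,0,0,0,0,0,0],[-0.2,0,0,0,0,0,0],[-0.2,0,0,0,0,0,0]],
], force=20)

```text
time: 18.45
tcp_pos: [0.5089, -0.0694, 0.1006]
tool_rot: [0.983, 0.185, 0.0, -0.0]
ft_force: [-0.5, -1.5, -0.4]
gripper_width: 0.399
```

Run:
```python
from h import *
ft();  sweep(np.array([.5552,-.0508]),[],0)
s=snap('wrist','w11'); crop(s,'w11c',120,80,300,250,4)
```

```text
F tool [-1.04  1.17  0.39] M tool [-0.021 -0.004 -0.013]
now a 25.87 centre [ 0.5553 -0.0512  0.07  ] [-0.54 -1.47 -0.39] [-0.021 -0.004  0.013] t 18.45
```

View pics/w11c.png

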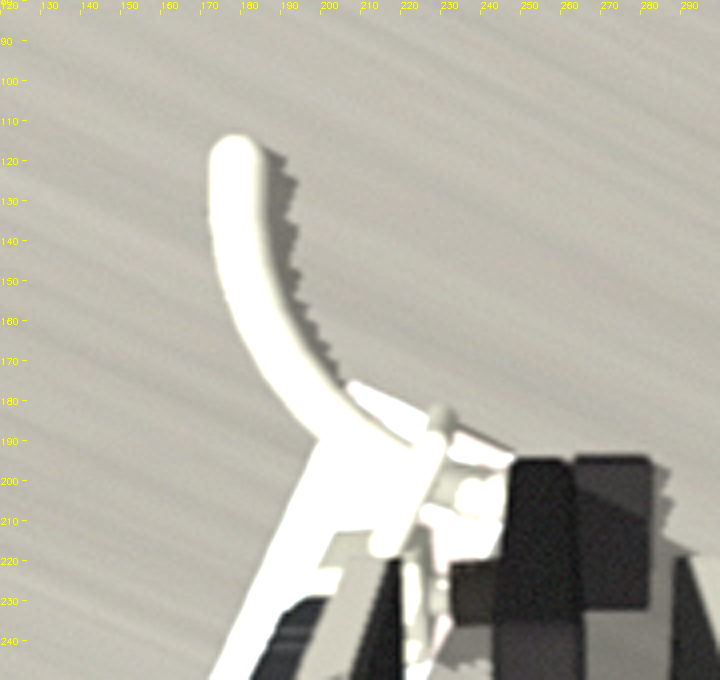

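Call:
move_arm([
  [[-0.2,0,0,-0.02,0,0,0],[-0.2,0,0,-0.06,0,0,0],[-0.2,0,0,-0.12,0,0,0],[-0.2,0,0,-0.2,0,0,0],[-0.2,-0.05,0,-0.25,0,0,0],[-0.2,-0.05,0,-0.25,0,0,0],[-0.2,-0.05,0,-0.25,0,0,0]],
])

```text
time: 19.38
tcp_pos: [0.4811, -0.0803, 0.2505]
tool_rot: [0.983, 0.185, 0.0, -0.0]
ft_force: [1.0, -0.7, -0.5]
gripper_width: 0.397
```

Run:
```python
from h import *
ft();  o,p,Rm,y=now()
for n in('wrist','scene','top'):
  s=snap(n,n+'12'); cv2.imwrite(f'pics/{n}12.png',cv2.resize(s['color'][:,:,::-1],(800,600)))
s=load('wrist12'); print(p)
# predicted pin lying at a=26
c=[.5553,-.0511,np.radians(BY+180+25.9),.07]
L=np.vstack([arc(np.arange(-100,-10,10.))]+[[[x,yy,.062] for x in(.036,.06) for yy in(-.005,.005)]])
img=cv2.resize(s['color'][:,:,::-1],(800,600))
for q in proj(s,pinpts(*c,L)): cv2.circle(img,tuple(int(t) for t in q/.64),2,(0,0,255),-1)
cv2.imwrite('pics/w12m.png',img)
```

```text
F tool [0.7  1.05 0.5 ] M tool [-0.038 -0.005 -0.011]
[ 0.4810847  -0.08026899  0.25054886]
```

View pics/w12m.png

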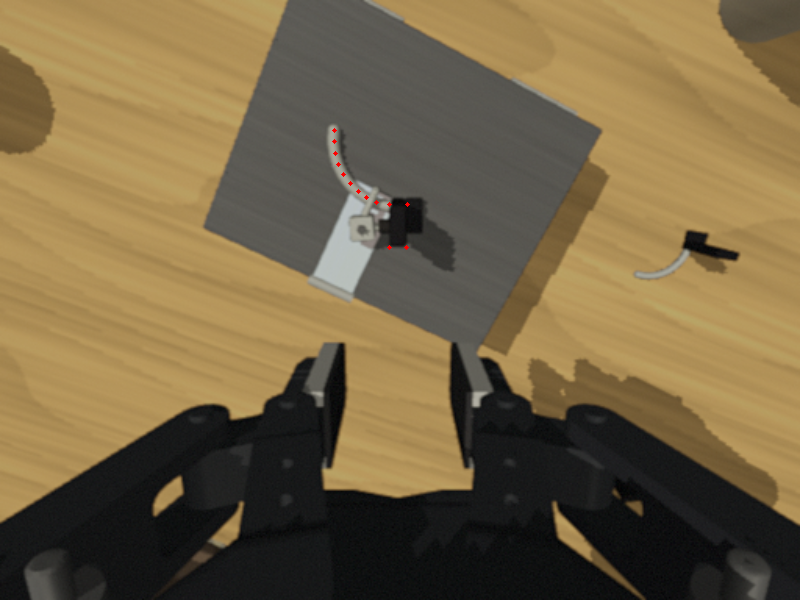

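View pics/scene12.png

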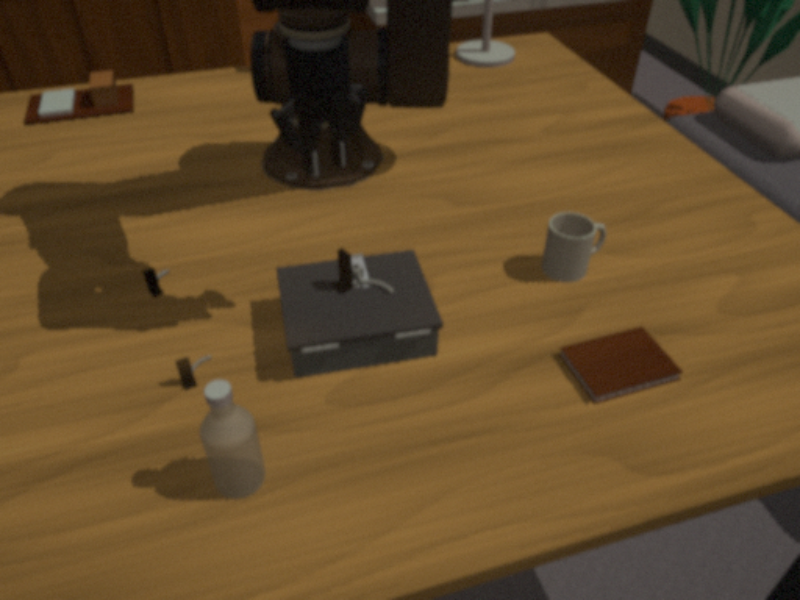

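```bash
python3 -c "
from rig import job; print(job.hand_in())"
```

```text
the job is handed in; nothing more can be done
None
```

The box is locked. The pin lies flat on the lid with its wire through the staple, entered from the right-hand side, and its tab rests at the rubber-tipped stop. The job was handed in at about 19.5 s of the 69 s allowed; it reports no verdict.

- **Which pin:** I took the large middle one. An arc fitted to its wire gave a radius of 41.95 mm, against the 42 mm specified.
- **Threading:** Force readings during the swing stayed at noise level (at most about 2 N), with no sign of rubbing on the staple. Just before it, lowering the pin to find the lid's surface gave a brief contact of about 9 N.
- **The push:** The tab met the stop at about a = 26°. I held it there for a little over 1.5 s with a steady reading of 11.1–11.3 N square to the tab. The total wrist force, which includes sideways friction, read 11.8–12.0 N at most, under the 16 N limit.
- **Letting go:** I eased the push to about zero, let go with the pin resting on the lid, and raised the gripper clear.
- **Last checks:** In the final wrist picture the pin matched the predicted flat position, except that the tab's top looked about a millimetre off, within the camera's calibration error. The mug, bottle, notebook and the two other pins had not moved in the scene picture.

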